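Shim the rocking bench power supply

ROBOT

A 7-joint arm with a two-finger parallel gripper is mounted at the origin on a cart in front of the work surface, level with it; the furniture and walls round the work are solid. World frame = base frame: x ahead of the robot, y to its left, z up, the work surface at z = 0. Lengths are in mm, angles in rad, forces in N, time in s.
With the tool pointing down it reaches from about 400 to 850 mm from the base axis. Payload 10.4 kg.
Tool frame: the origin (TCP) lies midway between the tips of the shut fingers; the grasp point (between the pads) lies 19 mm behind it; z points along the fingers, y is the line along which they close (so a half turn about z gives the same grasp; the last joint's range is limited). The gripper opens to 85 mm and grips with 20 to 120 N. Pads are 22 mm wide; open, the fingers measure 114 mm over their backs; the gripper's body (76 mm by 85 mm) begins 54 mm behind the grasp point. The pads swing forward as they close: fully open they stand 13 mm farther back than shut.
Start: joints at [-1.282, 0.332, -0.065, 1.46, 0.022, 1.35, -0.088], TCP at [191.72, 594.891, 231.338] pointing down, gripper open.
Joint ranges: [-2.6, 2.6], [-0.5, 2.12], [-1.47, 1.34], [0.16, 2.42], [-1.27, 4.41], [0.06, 2.06], [-2.6, 2.6]. Speed limits (rad/s): [2.22, 2.22, 2.79, 2.79, 3.14, 3.14, 3.14].

INTERFACE

Orientations are given as a unit quaternion [w, x, y, z].
In Python, from bench import * gives the robot as it stands. Calls block until the motion is done:
- move_pose(position, orientation): joint-space move of the TCP to a pose.
- servo_line(position, speed=150, rot=None): straight line of the TCP; rot=None keeps the orientation; speed is the mean speed in mm/s.
- movej(angles): joint-space move.
- move_gripper(opening, newtons=None): finger opening in mm; newtons is the grip in N (None keeps the last); returns when the fingers have stopped.
- hold(seconds).
- solve_ik(position, orientation): joint angles nearest the present ones, or None.
- state(): the state.
- read_camera(name): name is "side" or "top" or "wrist"; returns (picture, depth): 420x560x3 uint8, blue, green, red; 420x560 float32, mm along the optical axis (not along the pixel's ray), 0 where there is no reading.
- camera_info(name): a dict with "fx", "fy", "cx", "cy" (pixels), "xyz" and "orientation" of the camera in the world; the wrist camera has in their place "hand_eye" (4x4, takes a point from camera to tool coordinates, whose origin is the TCP and whose axes are the flange's). Camera axes: x right, y down, z forward; pixel columns grow to the right and rows downward; lengths in mm; the calibration is good to about 2 mm. A picture is of the moment at which its call begins: read the wrist's pose just before it. camera_info takes no time and is no camera call.
A pose or a line that the arm cannot do raises PlanningError and nothing moves.
- sign_off(): hands the job in; it is judged then, once.
The state is a dict: "time": time; "q": joint angles; "joint_vel": joint speeds; "joint_efforts": joint torques, N m; "position": TCP position; "ee_rot": TCP orientation; "ft_force": force on the tool from outside, world axes, zero at the start; "moment": the same for the moment, N m; "grip_width": finger opening in mm; "gripper_force": force on a finger pad.
Only numpy, scipy, OpenCV 4.12 (cv2) and the standard library are available. Lean on these libraries where they do the work, as an engineer would, in place of code of your own. Each camera call takes 0.05 s, during which the arm holds its last target. There are 200 camera calls.

TASK

The grey bench power supply rocks because its front left foot is short. With the fingertips, push the orange wedge along the bench, thin end first, under that short foot until the power supply stands level and all its other three feet rest on the bench, then take the hand away. Only push the wedge: do not pick it up, do not touch or shift the power supply, and leave the oil bottle, the black tape and the marker where they are.

Things in the scene. Friction and masses are not known exactly. Their poses are not given: they have to be found in the camera images.
- bench_supply: Loose grey power supply, about 2.2 kg; case 130 (x) x 190 (y) x 75 mm, underside 24 mm above the soles. Knobs on its front (-x, to the robot) reach x = -82. Origin: mid of the feet (x +-50, y +-75 mm, 24 mm across, round soles) at the good soles' height, z up. Leans about 0.082 rad down to the short foot at first; level when z is vertical. Slides if pushed hard.
- short_foot (a point): Lowest point of the short front left foot, fixed in the power supply's frame at -50, +75, +7 mm, same axes. The foot is 7 mm shorter than the others and the weight lies towards it; it rests on the bench at first and is 7 mm above it when the supply is level.
- rear_foot (a point): Lowest point of the rear right foot, fixed in the power supply's frame at +50, -75, 0 mm. At first it hangs about 7 mm above the bench; it touches the bench when the supply is level. If the wedge is driven too far, the supply is lifted and leans the other way.
- wedge: Loose orange wedge, 90 g, 120 (x) x 60 (y) mm. Origin: centre of its underside; x points to the thin edge (1.5 mm high, x = +60). The ramp, 58 wide, rises 0.15 mm per mm to 15.9 mm at x = -36; it is 7 mm high at x = +23. Starts in front of the short foot, thin end roughly to it, up to 30 mm aside and 0.2 rad askew. Smooth, friction 0.45; stays where it is left.
- wedge_heel (a point): Foot of the wedge's flat upright rear face, mid-width, at x = -60 in the wedge's frame, same axes: the face to push. The heel block is 60 wide, 26 mm high, and reaches from x = -60 to -36. About 5 to 15 N push the wedge under the foot.
- oil_bottle: Small white oil bottle with a pointed spout, 30 mm across, 78 mm high, standing in front of the power supply; origin at the centre of its base. A bystander.
- black_tape: Roll of black tape lying flat, 57 mm across, 19 mm high, left of the wedge; origin at the centre of its underside. A bystander.
- marker: Red and white marker pen lying on the bench, 135 mm long (along its y), 17 mm wide, right of the wedge; origin under its centre. A bystander.
Mind the look-alikes: they are no part of the job. There is more than one size of the wedge; the one meant has the size given above.

How it is judged:
By the outcome, as a careful person would: the job done as asked, in the order asked, and still so for the second after the job is handed in, with the robot touching nothing.
It also fails if it takes over 38 s, if anything falls off the work surface, if the arm or the gripper's body presses on something with over 40 N, if the wrist force passes 120 N, or if a joint passes its speed limit or range.

## Working session

There is one attempt and no reset: what is moved stays moved. The work goes in short steps, each a Python script; the robot and the scene stay as the last script left them, time stands still between calls to the robot, and variables do not carry over. Pictures are saved under pics/ and viewed, at most 10 in all, crops included, and the job is handed in when it is done.

```bash
mkdir -p pics; cat > h.py <<'E'
from bench import *
import numpy as np, cv2
from scipy.spatial.transform import Rotation as R
def rot(q): return R.from_quat([q[1],q[2],q[3],q[0]]).as_matrix()
def cam(name):
    s=state(); p,d=read_camera(name); i=camera_info(name)
    if name=="wrist":
        T=np.array(i["hand_eye"]); W=np.eye(4); W[:3,:3]=rot(s["ee_rot"]); W[:3,3]=s["position"]; M=W@T
    else:
        M=np.eye(4); M[:3,:3]=rot(i["orientation"]); M[:3,3]=i["xyz"]
    v,u=np.mgrid[:d.shape[0],:d.shape[1]]
    P=np.stack([(u-i["cx"])/i["fx"]*d,(v-i["cy"])/i["fy"]*d,d],-1)@M[:3,:3].T+M[:3,3]
    P[d==0]=np.nan
    return p,d,P,M,i
E
python3 - <<'E'
from h import *
s=state();print(s["time"],s["ee_rot"],s["ft_force"])
for n in("top","side"):
    p,d,P,M,i=cam(n); cv2.imwrite(f"pics/{n}0.png",p); np.save(f"{n}0.npy",P); print(n,M.round(2).tolist(),i["fx"])
E
```

```text
0.0 [-8.04742928e-05  1.55264261e-01  9.87872724e-01 -6.95678839e-04] [ 0.13911528 -1.22751369  0.29668249]
top [[-0.03, -0.99, 0.17, 421.63], [-1.0, 0.03, -0.0, 166.07], [-0.0, -0.17, -0.99, 1138.15], [0.0, 0.0, 0.0, 1.0]] 450.6015307508983
side [[0.85, -0.22, 0.47, 157.83], [-0.52, -0.31, 0.8, -578.94], [-0.03, -0.93, -0.38, 392.71], [0.0, 0.0, 0.0, 1.0]] 382.09741098778545
```

View pics/top0.png

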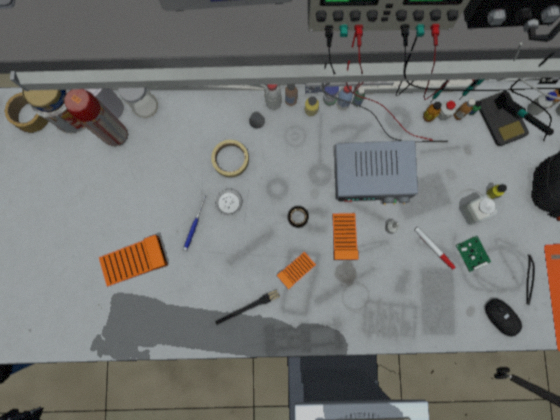

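View pics/side0.png

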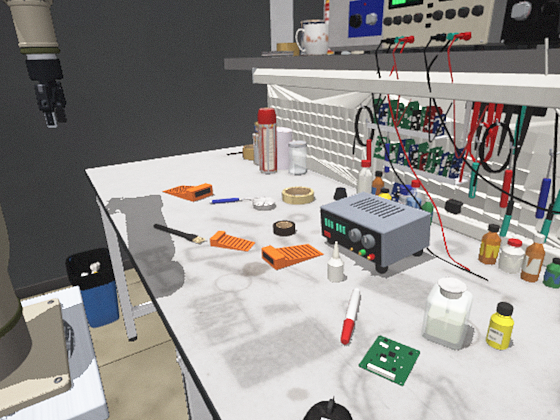

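The top view shows the target wedge at about (345,237), heel to the robot (down), and the supply at (375,168). The tape is at (298,216), the oil bottle at (391,226), the marker at (435,248), and the two other wedges are look-alikes. Next I'll fit the poses.

```bash
python3 - <<'E'
from h import *
p=cv2.imread("pics/top0.png");P=np.load("top0.npy")
hsv=cv2.cvtColor(p,cv2.COLOR_BGR2HSV)
m=(hsv[...,0]<20)&(hsv[...,1]>130)
b=np.zeros_like(m);b[205:270,325:365]=1
Q=P[m&b];Q=Q[~np.isnan(Q[:,0])]
r=cv2.minAreaRect(Q[:,:2].astype(np.float32));print("wedge",len(Q),r,cv2.boxPoints(r).round(1).tolist())
h=Q[Q[:,2]>22];print("heel top",len(h),h.mean(0),cv2.minAreaRect(h[:,:2].astype(np.float32)))
t=Q[Q[:,2]<6];print("thin",t.mean(0),len(t))
S=P[130:205,325:425].reshape(-1,3);S=S[S[:,2]>85]
c=S.mean(0)
for _ in range(3):
    A=np.c_[S[:,:2],np.ones(len(S))];k=np.linalg.lstsq(A,S[:,2],rcond=None)[0];S=S[abs(A@k-S[:,2])<3]
print("supply plane",k,len(S),S.mean(0));r=cv2.minAreaRect(S[:,:2].astype(np.float32));print(r,cv2.boxPoints(r).round(1).tolist())
for n,(u,v) in dict(tape=(290,216),bottle=(391,226),ring=(345,270),bench=(310,250)).items(): print(n,P[v,u].round(1))
for n,pp in (("bottle",P[215:236,380:402]),("tape",P[203:230,285:312]),("marker",P[222:272,412:460])):
    q=pp.reshape(-1,3);q=q[q[:,2]>8];print(n,q.min(0).round(),q.max(0).round())
c=cv2.resize(p[130:280,270:470],None,fx=4,fy=4,interpolation=cv2.INTER_CUBIC);cv2.imwrite("pics/crop0.png",c)
E
```

```text
wedge 1041 ((551.605224609375, 21.717430114746094), (57.40895462036133, 119.12759399414062), 88.37480163574219) [[491.29998779296875, -5.300000190734863], [610.2999877929688, -8.699999809265137], [612.0, 48.70000076293945], [492.8999938964844, 52.099998474121094]]
heel top 215 [504.4239366   22.99924009  25.78605085] ((508.66522216796875, 23.272706985473633), (32.513248443603516, 58.78913116455078), 2.809479236602783)
thin [592.1420644   21.03957728   3.43363192] 237
supply plane [ 0.07149767 -0.04551914 45.32868047] 3652 [701.95976672 -50.17450667  97.80189062]
((700.9593505859375, -50.053550720214844), (189.27239990234375, 132.85281372070312), 89.89163208007812) [[634.4000244140625, -144.60000610351562], [767.2000122070312, -144.8000030517578], [767.5999755859375, 44.5], [634.7000122070312, 44.70000076293945]]
tape [603.8 157.4  18.9]
bottle [568.2 -88.6  45.5]
ring [466.2  22.8  -2.6]
bench [518.4 109.1   1.6]
bottle [ 555. -111.    8.] [585. -81.  77.]
tape [578. 112.   9.] [632. 165.  24.]
marker [ 461. -248.    8.] [ 569. -154.   21.]
```

View pics/crop0.png

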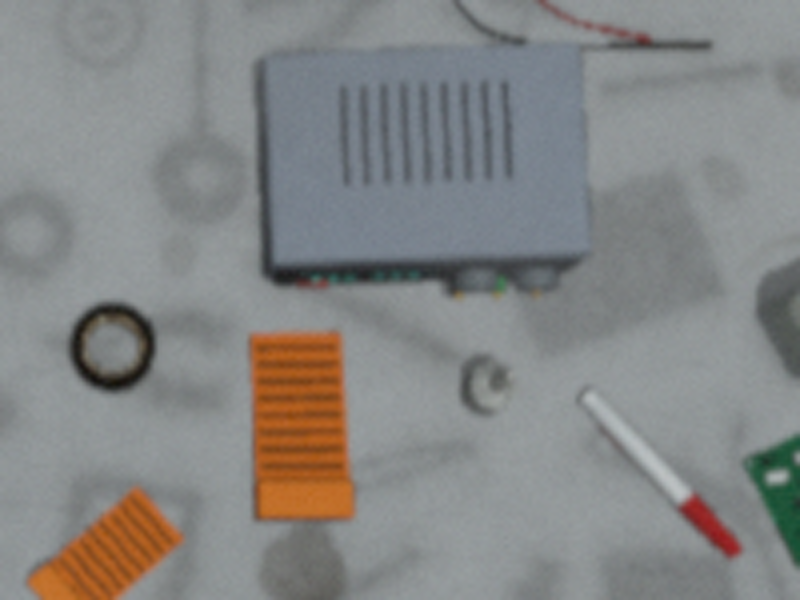

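Supply: tilt 0.085, short foot near (657,21). The wedge is almost in line with it (yaw −0.03), so I'll push with both fingertips on the heel and steer by the measured tilt.

```bash
cat >> h.py <<'E'
def supply():
    p,d,P,M,i=cam("top")
    S=P[130:205,325:425].reshape(-1,3);S=S[(S[:,2]>85)&(S[:,0]>625)]
    for _ in range(4):
        A=np.c_[S[:,:2],np.ones(len(S))];k=np.linalg.lstsq(A,S[:,2],rcond=None)[0];S=S[abs(A@k-S[:,2])<3]
    B=P[215:330,180:290].reshape(-1,3);B=B[abs(B[:,2])<6];b=np.linalg.lstsq(np.c_[B[:,:2],np.ones(len(B))],B[:,2],rcond=None)[0]
    r=cv2.minAreaRect(S[:,:2].astype(np.float32))
    return (k[:2].round(4),b[:2].round(4),len(S),np.round(r[0],1),round(r[2],2)),p,P
def wedge(p,P):
    hsv=cv2.cvtColor(p,cv2.COLOR_BGR2HSV);m=(hsv[...,0]<20)&(hsv[...,1]>130)
    m[:,:320]=0;m[:,370:]=0
    Q=P[m];Q=Q[(Q[:,2]>22)&(Q[:,2]<32)]
    return len(Q),Q.mean(0).round(1),cv2.minAreaRect(Q[:,:2].astype(np.float32))
def Q(yaw):
    q=(R.from_euler('z',yaw)*R.from_quat([0,1,0,0])).as_quat();return [q[3],*q[:3]]
E
python3 - <<'E'
from h import *
move_gripper(25)
q=Q(-.028)
move_pose([462,24.3,120],q); print(state()["time"])
servo_line([462,24.3,12],speed=120)
s=state();print(s["time"],s["position"],s["ft_force"],s["grip_width"])
p,d,P,M,i=cam("side");cv2.imwrite("pics/side1.png",p[150:330,180:400].repeat(3,0).repeat(3,1))
r,p,P=supply();print(r,wedge(p,P))
E
```

```text
2.9917
4.0417 [462.49791444  24.39029999  12.56054871] [ 1.07738619  0.43829595 -0.36146297] 25.050574307693026
(array([ 0.0696, -0.0457]), array([-0.    , -0.0003]), 3686, array([700.8, -50.1]), 89.84) (42, array([504.8,  47. ,  25.7]), ((503.84869384765625, 46.75482177734375), (10.046311378479004, 21.972537994384766), 86.63257598876953))
```

View pics/side1.png

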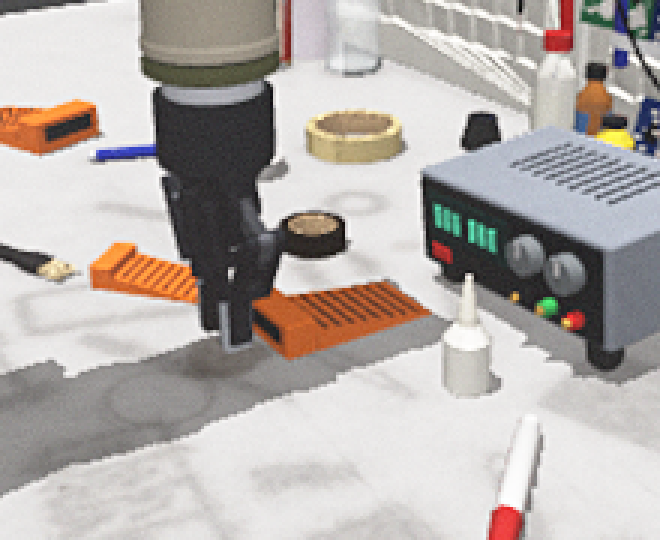

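The fingers stand squarely behind the heel, clear of everything. Pushing.

```bash
python3 - <<'E'
from h import *
for x in (500,520,535,545):
    servo_line([x,24.3-.028*(x-462),12],speed=40 if x>500 else 60)
    s=state();r,p,P=supply();print(round(s["time"],2),s["position"].round(1) if hasattr(s["position"],"round") else s["position"],np.round(s["ft_force"],1),r,wedge(p,P)[:2])
p,d,P,M,i=cam("side");cv2.imwrite("pics/side2.png",p[150:330,180:400].repeat(3,0).repeat(3,1))
E
```

```text
4.92 [499.8  23.1  11.8] [-0.3  0.1  1. ] (array([ 0.0723, -0.0443]), array([-0.0005, -0.0005]), 3669, array([700.7, -50. ]), 0.06) (19, array([530.7,  48. ,  25.5]))
5.62 [520.   22.5  11.9] [-0.2 -0.3  0.3] (array([ 0.0727, -0.0466]), array([-0.0002, -0.0001]), 3656, array([701. , -49.8]), 89.95) (15, array([551.6,  47.5,  25.1]))
6.2 [534.7  22.2  11.8] [-2.2 -0.2 -0.3] (array([ 0.0419, -0.0282]), array([-0.0006, -0.0001]), 3587, array([703.3, -51.8]), 89.94) (9, array([574. ,  46.1,  25.8]))
6.65 [545.5  21.9  12.2] [-1.1 -0.1 -0.7] (array([ 0.0253, -0.0164]), array([-0.0005, -0.0002]), 3439, array([705.6, -53. ]), 89.48) (9, array([576.5,  47.1,  26. ]))
```

View pics/side2.png

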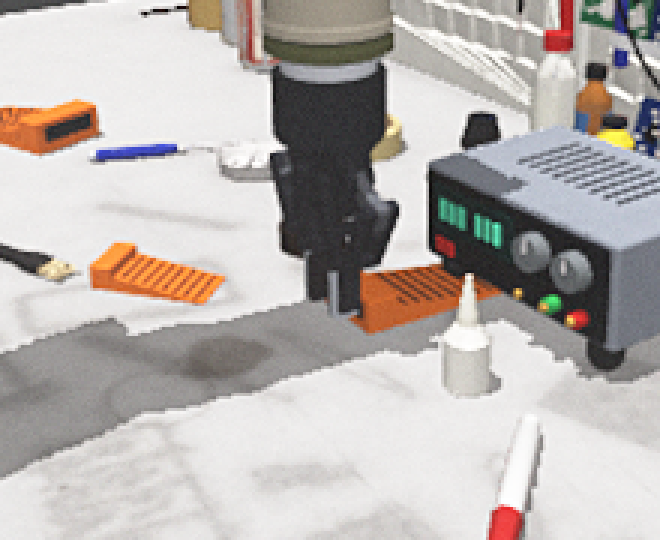

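Lifting as planned with no sliding (the top centre moved only by the tilt). I'll approach level in small steps.

```bash
python3 - <<'E'
from h import *
def meas():
    a=[];c=[]
    for _ in range(3):
        r,p,P=supply();a.append(r[0]-r[1]);c.append(r[3])
    return np.mean(a,0),np.mean(c,0).round(1)
x=545.5
for _ in range(4):
    t,c=meas();s=state();print(round(s["time"],2),np.round(s["position"],1),np.round(s["ft_force"],1),t.round(4),c)
    rem=(t[0]*50-t[1]*75)/.082/ (1/ .082)  # height lack at the short foot, approx (diagonal rock)
    tilt=np.hypot(*t)*np.sign(t[0]); rem=tilt/.085*7/.15
    print("remaining",round(rem,1))
    if rem<1: break
    x+= rem*.6 if rem>5 else min(rem,2.5)
    x=min(x,566)
    servo_line([x,24.3-.028*(x-462),12],speed=25)
E
```

```text
6.9 [545.4  22.   12.3] [ 0.9 -0.3 -0.5] [ 0.0258 -0.0163] [706.  -52.7]
remaining 16.8
7.62 [554.9  21.7  11.8] [-4.9  0.4  2.2] [ 0.0123 -0.0065] [707.4 -53.4]
remaining 7.6
8.11 [560.2  21.5  12. ] [-1.5  0.4 -0.8] [ 0.0048 -0.0015] [707.7 -54. ]
remaining 2.7
8.51 [562.3  21.5  11.8] [-5.6  0.5 -0.6] [ 0.0045 -0.0004] [708.2 -54. ]
remaining 2.5
```

Nearly level. I'll back off and take a more exact reading: several frames, plus a side view of the wedge and feet.

```bash
python3 - <<'E'
from h import *
servo_line([480,23.8,12],speed=100)
a=[];c=[]
for _ in range(14):
    r,p,P=supply();a.append(np.r_[r[0],r[1]]);c.append(r[3])
print(state()["time"],np.mean(a,0).round(4),np.std(a,0).round(4),np.mean(c,0))
w=wedge(p,P);print(w)
# heel of bench near the supply in same frame for bias
for n,sl in (("right",np.s_[150:260,425:440]),("left",np.s_[130:200,270:330])):
    B=P[sl].reshape(-1,3);B=B[abs(B[:,2])<4];print(n,B.mean(0).round(2))
q=[]
for _ in range(6): 
    p,d,Ps,M,i=cam("side");hs=cv2.cvtColor(p,cv2.COLOR_BGR2HSV)
    S=Ps[205:240,340:425].reshape(-1,3);S=S[(S[:,2]>88)&(S[:,2]<108)]
    for _ in range(4):
        A=np.c_[S[:,:2],np.ones(len(S))];k=np.linalg.lstsq(A,S[:,2],rcond=None)[0];S=S[abs(A@k-S[:,2])<3]
    q.append(np.r_[k,len(S)])
print("side",np.mean(q,0).round(4),np.std(q,0).round(4))
P0=np.load("side0.npy");S=P0[190:245,320:430].reshape(-1,3);S=S[(S[:,2]>85)&(S[:,2]<112)]
for _ in range(4):
    A=np.c_[S[:,:2],np.ones(len(S))];k=np.linalg.lstsq(A,S[:,2],rcond=None)[0];S=S[abs(A@k-S[:,2])<3]
print("side start",k.round(4),len(S))
cv2.imwrite("pics/side3.png",cv2.resize(p[190:290,260:440],None,fx=4.4,fy=4.4,interpolation=cv2.INTER_CUBIC))
E
```

```text
10.4583 [ 0.008  -0.0014 -0.0004 -0.0004] [0.0012 0.0005 0.0002 0.0002] [707.19285714 -54.22142857]
(209, array([590. ,  20.6,  25.9]), ((615.500732421875, 17.553945541381836), (57.789642333984375, 80.24818420410156), 86.17192840576172))
right [ 6.3728e+02 -2.0878e+02 -1.9000e-01]
left [ 7.4269e+02  1.2862e+02 -3.2000e-01]
side [7.20000e-03 4.90000e-03 9.19486e+01 1.60850e+03] [3.000e-04 2.000e-04 2.458e-01 6.627e+00]
side start [ 7.1700e-02 -4.1900e-02  4.3772e+01] 2125
```

View pics/side3.png

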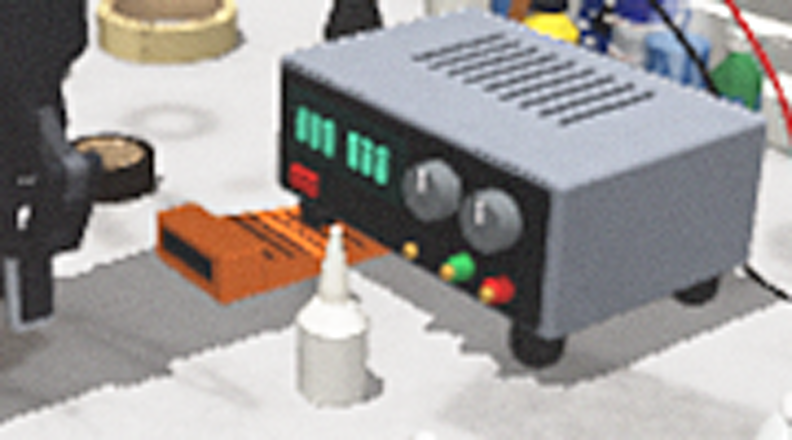

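```bash
python3 - <<'E'
from h import *
def top(P):
    S=P[120:205,325:425].reshape(-1,3) if 0 else P.reshape(-1,3)
    S=S[(S[:,0]>655)&(S[:,0]<752)&(S[:,1]>-132)&(S[:,1]<30)&(S[:,2]>85)&(S[:,2]<112)]
    for _ in range(4):
        A=np.c_[S[:,:2]-[703,-52],np.ones(len(S))];k=np.linalg.lstsq(A,S[:,2],rcond=None)[0];S=S[abs(A@k-S[:,2])<4]
    return np.r_[k,len(S)]
def bench(P):
    S=P.reshape(-1,3);S=S[(abs(S[:,2])<6)&(S[:,0]>480)&(S[:,0]<760)&(S[:,1]>-330)&(S[:,1]<230)]
    S=S[abs(S[:,2])<5];A=np.c_[S[:,:2]-[703,-52],np.ones(len(S))]
    return np.linalg.lstsq(A,S[:,2],rcond=None)[0]
for n in("top","side"):
    P=np.load(n+"0.npy");print(n,"start",top(P).round(4),bench(P).round(4))
    L=[cam(n) for _ in range(8)]
    T=[top(l[2]) for l in L]
    print(n,"now",np.mean(T,0).round(4),np.std(T,0).round(4),np.mean([bench(l[2]) for l in L],0).round(4))
    np.save(n+"1.npy",np.nanmean([l[2] for l in L],0)); p=L[-1][0];cv2.imwrite(f"pics/{n}f.png",p)
    if n=="top":
        m=np.zeros((420,560),bool);hs=cv2.cvtColor(p,cv2.COLOR_BGR2HSV);m[(hs[...,0]<20)&(hs[...,1]>130)]=1;m[:,:320]=0;m[:,370:]=0
        Q_=np.load("top1.npy")[m];h=Q_[(Q_[:,2]>23)&(Q_[:,2]<28)&(Q_[:,0]<605)];print("heel",len(h),h.mean(0),h.min(0),h.max(0));print("orange",Q_.min(0),Q_.max(0))
print(state()["time"])
E
```

```text
top start [ 6.73000e-02 -4.53000e-02  9.81929e+01  2.62700e+03] [-0.0015 -0.0005 -0.2506]
top now [ 4.000000e-04 -1.200000e-03  9.846590e+01  2.577375e+03] [7.0000e-04 6.0000e-04 4.9000e-02 9.7716e+00] [-0.0019 -0.0005 -0.284 ]
heel 212 [588.72254827  20.51987503  25.70090079] [575.83764899  -9.49238282  23.63212394] [599.97170341  48.42702866  27.72870858]
orange [529.5876137   -9.63827212   1.69803228] [907.32751721  69.13766414 428.24381619]
side start [ 6.93000e-02 -4.66000e-02  9.65915e+01  1.45100e+03] [-2.8000e-03 -9.0000e-04 -2.0704e+00]
side now [ 1.10000e-03 -8.00000e-04  9.67741e+01  1.38875e+03] [3.0000e-04 2.0000e-04 1.7900e-02 5.0929e+00] [-2.2000e-03 -1.2000e-03 -2.0627e+00]
11.5583
```

Both cameras read level to about 0.001 rad (about 0.1 mm at the foot), and the wedge's travel agrees with the geometry. I'll take the hand away and hand in.

```bash
python3 - <<'E'
from h import *
servo_line([470,23.8,160],speed=150)
hold(0.5);s=state();print(s["time"],np.round(s["position"],1))
print(sign_off())
E
```

```text
13.2 [470.   23.8 159.9]
the job is handed in; nothing more can be done
None
```

I pushed the wedge under the short foot, and the power supply now reads level to within about 0.001 rad (about 0.1 mm at the foot) on both cameras; the hand is clear, the bystanders were not touched, and the job was handed in at 13.2 s.

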